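# Lock the tube carrier's cover with the tee key

### The job

Lock the cover of the sample tube carrier: use the tee key to turn both captive screws on it clockwise until each is fully home against its stop. Turn the screws only with the key, never with the gripper itself. Afterwards stand the key upright on the bench again, let go of it, and leave the bottle, tube rack and tip box as they were.

Things in the scene. Friction and masses are not known exactly. Their poses are not given: they have to be found in the camera images.
- key_grip (a point): tee key, loose, 97 mm tall, about 0.2 kg, standing upright on its foot beside the carrier. On top a black upright paddle handle 66 mm long, 14 mm thick, 45 mm high (52 to 97 mm above the key's underside); below it a 20 mm steel stem and the foot. The point is on the key's axis in the paddle, 76 mm above the underside; x along the paddle, y across it (grasp so), z up
- key: the same key's underside, at its centre. Dark steel foot 48 mm (x) by 44 mm (y) by 28 mm with an open slot beneath, 16 mm wide, 18 mm deep, right through along x (in line with the paddle), leaving two prongs. It drops over a screw's bar with 3.5 mm play each side and turns about 0.18 rad before it drives the bar. Both ways round are alike
- carrier: sample tube carrier, fixed to the bench: grey box 150 mm (x) by 280 mm (y, long side) by 96 mm high with a clear cover, capped tubes under it, and a screw near each end of the cover, 105 mm from the middle along y. A short black mark on the cover points from the middle at each screw. Origin at the centre of its underside
- screw_left (a joint): turn of the left screw: grows clockwise seen from above, rad; 0.15 to 0.6 at the start (loose); the hard stop, fully home, is at 1.5, where the bar lies along the carrier's long side. It turns stiffly (about 0.06 N m), stays where it is left, and does not rise or sink
- screw_left_top (a point): left captive screw (+y end of the carrier): steel disc 60 mm across, 6 mm thick, on the cover, with a raised straight bar 40 mm long, 9 mm wide, 14 mm high across its middle. The point is on the turning axis at the top of the bar, 116 mm above the bench (disc face at 102 mm); x runs along the bar, z up; it turns with the screw
- screw_right (a joint): turn of the right screw: grows clockwise seen from above, rad; 0.15 to 0.6 at the start (loose); the hard stop, fully home, is at 1.5, where the bar lies along the carrier's long side. It turns stiffly (about 0.06 N m), stays where it is left, and does not rise or sink
- screw_right_top (a point): right captive screw (-y end of the carrier): steel disc 60 mm across, 6 mm thick, on the cover, with a raised straight bar 40 mm long, 9 mm wide, 14 mm high across its middle. The point is on the turning axis at the top of the bar, 116 mm above the bench (disc face at 102 mm); x runs along the bar, z up; it turns with the screw
- bottle_mid (a point): bystander: white closed reagent bottle, 62 mm across, 150 mm tall, loose, on the other side of the carrier from the key; the point is on its axis 75 mm up
- rack: bystander: white tube rack with 12 capped tubes, 70 mm (x) by 170 mm (y) and 83 mm tall, loose, beyond the carrier; origin at the centre of its underside
- tipbox: bystander: grey pipette tip box with clear lid, 87 mm (x) by 122 mm (y) by 67 mm tall, loose, beyond the carrier; origin at the centre of its underside
Things that resemble listed ones, but are neither listed nor needed, are in the scene too. There is more than one size of the key; the job needs the smaller.

How it is judged:
By the outcome, as a careful person would: the job done as asked, in the order asked, and still so for the second after the job is handed in, with the robot touching nothing.
It also fails if it takes over 64 s, if anything falls off the work surface, if the arm or the gripper's body presses on something with over 40 N, if the wrist force passes 120 N, or if a joint passes its speed limit or range.

### The arm

A 6-joint arm with a two-finger parallel gripper is mounted at the origin on the work surface. World frame = base frame: x ahead of the robot, y to its left, z up, the work surface at z = 0. Lengths are in mm, angles in rad, forces in N, time in s.
With the tool pointing down it reaches from about 350 to 850 mm from the base axis. Payload 8.1 kg.
Tool frame: the origin (TCP) lies between the finger pads; the fingertips stand 17 mm ahead of it and the grasp point (between the pads) lies 2 mm behind it; z points along the fingers, y is the direction in which the jaws open and shut (so a half turn about z gives the same grasp; the last joint's range is limited). The gripper opens to 85 mm and grips with 20 to 120 N. Pads are 22 mm wide; open, the fingers measure 114 mm over their backs; the gripper's body (76 mm by 85 mm) begins 54 mm behind the grasp point. The pads swing forward as they close: fully open they stand 13 mm farther back than shut.
Start: joints at [1.047, 0.13, 1.488, -0, 1.523, -0.085], TCP at [254.892, 543.172, 248.292] pointing down, gripper open.
Joint ranges: [-2.96, 2.96], [-0.89, 2.26], [0.02, 2.5], [-1.34, 4.48], [0, 2.73], [-2.66, 2.66]. Speed limits (rad/s): [2.39, 2.39, 2.79, 3.14, 3.14, 3.14].

### API

Orientations are given as [roll, pitch, yaw] about the fixed x, y, z axes, in that order (R = Rz(yaw) Ry(pitch) Rx(roll)).
In Python, from workcell import arm gives the robot as it stands. The module is installed in compiled form; this text tells all that it offers.
- The arm moves only by the shell command python3 -m handwheel 'ROWS' [FORCE]. ROWS is JSON, a list of rows, each an object with "fingers": the opening, from 0 (shut) to 1 (fully open); "travel": the shift along the tool's x, y, z in cm, a list of three; "roll": the turn about the tool's z in degrees. A call has 1 to 8 rows; each row shifts and turns the commanded pose from where the row before left it, along the tool's axes as they then stand; what a row does not reach is not made up. A row lasts 1/12 s, in which the tool goes at most 41.7 mm and 7.16 degrees, less where a joint would pass 70% of its speed; a pose out of reach is approached as far as the arm can. A call is refused whole if a number of a shift passes 4.17 or a number of a turn 7.16, either way. A call with a gripper value outside its range is refused whole. The fingers move at their own pace and stop on an object; FORCE is the grip in N (left out, the last holds). Time passes only in rows, so rows that do not move let the fingers close. It gives the time, the measured TCP pose, the force and the opening at its end, in the units of the state.
- arm.get_obs(): the state, without advancing time (a new reading comes with each control period).
- arm.read_camera(name): name is "scene" or "top"; returns (picture, depth): 400x640x3 uint8, red, green, blue; 400x640 float32, mm along the optical axis (not along the pixel's ray), 0 where there is no reading.
- arm.get_calibration(name): a dict with "mtx" (3x3 intrinsics, pixels), "position" and "rotation" of the camera in the world. Camera axes: x right, y up, looking along -z (the intrinsics and any distortion apply to the point x, -y, -z); pixel columns grow to the right and rows downward; lengths in mm; the calibration is good to about 2 mm. A picture is of the moment at which its call begins. get_calibration takes no time and is no camera call.
- arm.close_job(): hands the job in, once; it reports no verdict.
The state is a dict: "time_s": time; "joint_positions": joint angles; "joint_velocities": joint speeds; "tau": joint torques, N m; "eef_pos": TCP position; "tool_rot": TCP orientation; "force": force on the tool from outside, world axes, zero at the start; "ft_torque": the same for the moment, N m; "finger_gap": finger opening in mm.
Only numpy, scipy, OpenCV 4.12 (cv2) and the standard library are available. Lean on these libraries where they do the work, as an engineer would, in place of code of your own. Each camera call takes 0.05 s, during which the arm holds its last target.

## Working session

There is one attempt and no reset: what is moved stays moved. The work goes in short steps, Python scripts to look and compute and a shell command to move; the robot and the scene stay as the last step left them, time stands still between calls to the robot, and variables do not carry over. Pictures are saved under pics/ and viewed, and the job is handed in when it is done.

```bash
mkdir -p pics; python3 - <<'E'
from workcell import arm
import cv2,numpy as np
for n in("scene","top"):
    p,d=arm.read_camera(n); np.savez(f"{n}0.npz",p=p,d=d); cv2.imwrite(f"pics/{n}0.png",p[:,:,::-1])
    c=arm.get_calibration(n); print(n,c)
print(arm.get_obs())
E
```

```text
scene {'mtx': array([[443.71206012,   0.        , 324.62039106],
       [  0.        , 443.71206012, 204.27763231],
       [  0.        ,   0.        ,   1.        ]]), 'position': array([1408.30627286, -346.65369174,  918.25546624]), 'rotation': array([ 0.82868339, -0.00282282,  1.20272017])}
top {'mtx': array([[431.45865718,   0.        , 322.49606542],
       [  0.        , 431.45865718, 193.76345352],
       [  0.        ,   0.        ,   1.        ]]), 'position': array([ 523.56514689,  -18.87356806, 1150.90294187]), 'rotation': array([ 0.05266443,  0.00939688, -1.55672643])}
{'time_s': 0.1, 'joint_positions': array([ 1.04660074e+00,  1.31080619e-01,  1.48918465e+00, -2.94981163e-05,
        1.52298218e+00, -8.53876647e-02]), 'joint_velocities': array([-1.15622363e-03, -2.02793125e-03, -1.74409054e-03, -1.23354287e-03,
       -7.32697021e-05, -8.93522881e-04]), 'tau': array([ 1.22592843e-03, -5.70951319e+01, -5.01943803e+01, -2.37023742e-04,
        8.19938636e-03,  1.24429090e-05]), 'eef_pos': array([254.66476787, 542.75880032, 247.34446172]), 'tool_rot': array([-3.13994138e+00, -1.11772403e-04,  2.70278607e+00]), 'force': array([-0.5972564 , -0.08893335,  0.34923891]), 'ft_torque': array([-0.00173793,  0.04239458,  0.01070869]), 'finger_gap': 85.29976090775646}
```

View pics/scene0.png

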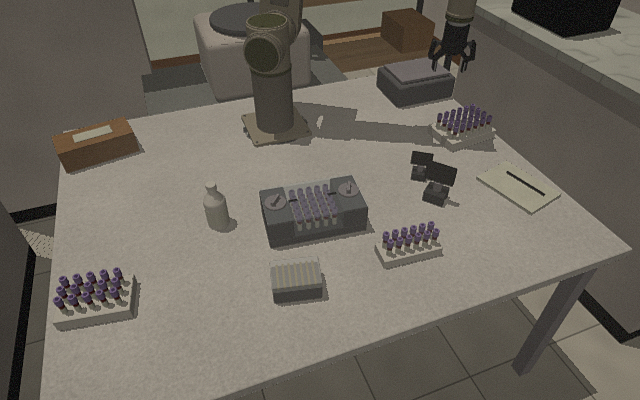

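View pics/top0.png

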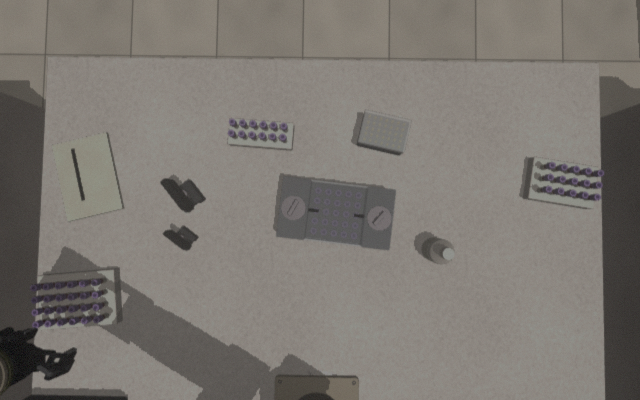

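The top view shows two tee keys, at about (183,193) and (180,237). The lower one looks smaller. The carrier is at (335,212) with screws at (293,208) and (379,218). Next I'll build point clouds and enlarge crops.

```bash
cat > h.py <<'E'
import numpy as np,cv2
from scipy.spatial.transform import Rotation as R
from workcell import arm
def cal(n):
    c=arm.get_calibration(n); return c['mtx'],c['position'],R.from_euler('xyz',c['rotation']).as_matrix()
def ray(n,u,v):
    K,p,M=cal(n); u=np.asarray(u,float);v=np.asarray(v,float)
    d=np.stack([(u-K[0,2])/K[0,0],-(v-K[1,2])/K[1,1],-np.ones_like(u)],-1)@M.T
    return p,d
def onz(n,u,v,z):
    p,d=ray(n,u,v); return p+d*((z-p[2])/d[...,2])[...,None]
def cloud(n,d):
    v,u=np.mgrid[:400,:640]; p,dd=ray(n,u,v); return p+dd*d[...,None]
def proj(n,P):
    K,p,M=cal(n); q=(np.asarray(P)-p)@M; return np.stack([K[0,2]+K[0,0]*q[...,0]/-q[...,2],K[1,2]-K[1,1]*q[...,1]/-q[...,2]],-1)
E
python3 - <<'E'
from h import *
f=np.load('top0.npz');p,d=f['p'],f['d'];C=cloud('top',d)
for nm,u,v in[('bench',330,290),('bench',220,300),('screwL',290,205),('tip',384,132),('cover',335,240)]: print(nm,C[v,u].round(1))
f2=np.load('scene0.npz');C2=cloud('scene',f2['d'])
print('bench scene',C2[300,200].round(1),C2[200,400].round(1))
# keys
for nm,(a,b,c,e) in {'A':(150,210,165,215),'B':(155,215,215,255)}.items():
    S=C[b if 0 else c:e,a:b]; z=S[...,2]; m=z>40
    T=S[m&(z>z.max()-10)]
    r=cv2.minAreaRect(T[:,:2].astype(np.float32)); print(nm,'zmax',z.max().round(1),np.percentile(z[m],90).round(1),'n',len(T),r)
def crop(img,x0,x1,y0,y1,s,nm): cv2.imwrite(nm,cv2.resize(img[y0:y1,x0:x1,::-1],None,fx=s,fy=s,interpolation=cv2.INTER_CUBIC))
crop(p,150,220,165,260,6,'pics/keys_top.png'); crop(f2['p'],395,475,140,215,7,'pics/keys_scene.png'); crop(p,265,405,165,255,5,'pics/carr.png')
E
```

```text
bench [329.8 -30.6  -0.8]
bench [299.9 259.    3.1]
screwL [550.2  70.3 103.8]
tip [ 739.  -161.2   67.9]
cover [466.9 -40.1  98.6]
bench scene [ 6.922e+02 -3.984e+02  3.000e-01] [541.4 240.2   1.6]
A zmax 1150.9 132.7 n 19 ((523.5651245117188, -18.873567581176758), (0.0, 0.0), 0.0)
B zmax 1150.9 99.4 n 13 ((523.5651245117188, -18.873567581176758), (0.0, 0.0), 0.0)
```

View pics/keys_top.png

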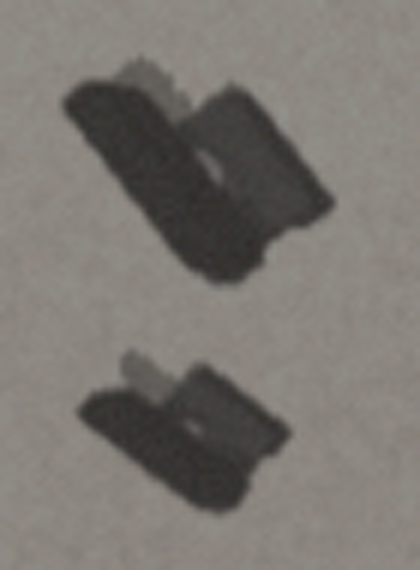

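View pics/keys_scene.png

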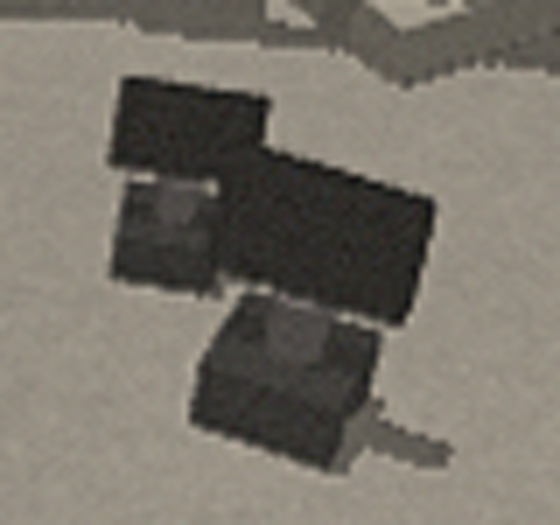

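View pics/carr.png

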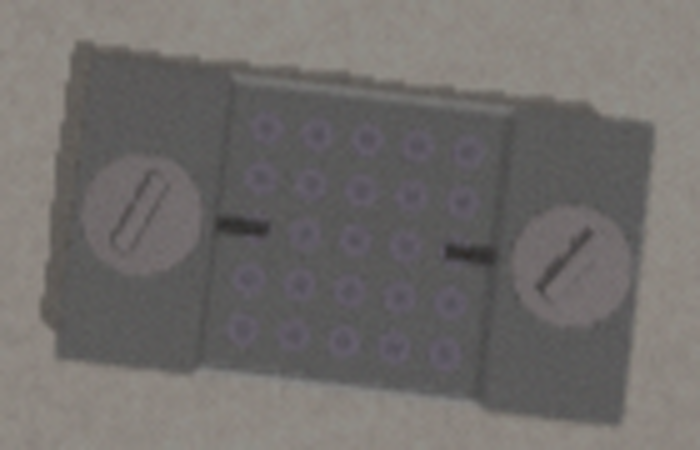

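```bash
python3 - <<'E'
from h import *
f=np.load('top0.npz');p,d=f['p'],f['d'];C=cloud('top',d); C[d==0]=np.nan
for nm,(a,b,c,e),zz in [('A',(150,210,165,215),132),('B',(155,215,215,255),97)]:
    S=C[c:e,a:b]; z=S[...,2]
    for lo,hi in((zz-7,zz+8),(20,zz-60)):
        T=S[(z>lo)&(z<hi)]; r=cv2.minAreaRect(T[:,:2].astype(np.float32)); print(nm,lo,hi,len(T),np.median(T,0).round(1),r)
# carrier top
z=C[...,2]; m=((z>88)&(z<125)); 
m[:,:265]=0;m[:,405:]=0;m[:165]=0;m[258:]=0
r=cv2.minAreaRect(C[m][:,:2].astype(np.float32)); print('carrier',r)
# screws: bars by height
for nm,(u,v) in {'L':(293,208),'R':(379,218)}.items():
    S=C[v-14:v+15,u-14:u+15];I=p[v-14:v+15,u-14:u+15]
    T=S[(S[...,2]>109)]; print(nm,len(T)); 
    if len(T)>3: print(T.mean(0).round(1),cv2.minAreaRect(T[:,:2].astype(np.float32)))
E
```

```text
A 125 140 292 [574.1 345.8 130.5] ((573.3602905273438, 346.369140625), (88.63014221191406, 19.63783836364746), 39.03773880004883)
A 20 72 320 [580.7 332.9  38.3] ((573.96630859375, 345.9612121582031), (65.35362243652344, 59.83298873901367), 38.560791015625)
B 90 105 165 [463.5 352.6  97.2] ((463.2183837890625, 352.8006591796875), (67.05419158935547, 15.011675834655762), 54.02781295776367)
B 20 37 151 [473.1 343.2  28.8] ((464.1822509765625, 351.43145751953125), (47.534034729003906, 41.414188385009766), 52.37596130371094)
carrier ((534.0352783203125, -41.34913635253906), (280.0685729980469, 150.42967224121094), 83.89421844482422)
L 64
[545.1  62.7 116.2] ((544.8294677734375, 63.183135986328125), (9.017985343933105, 38.666866302490234), 61.52952575683594)
R 66
[ 522.9 -145.3  116.3] ((522.4217529296875, -145.0378875732422), (8.910897254943848, 38.86894989013672), 48.30055618286133)
```

Candidates, in the top view:
- **A at (183,193):** 132 mm tall, paddle 89x20 mm, so this is the larger size.
- **B at (180,237):** 97 mm tall, paddle 67x15 mm, foot 48x41 mm. This matches the description, and the enlarged crops confirm it is the smaller key.

The screws check out too. L is at (545,63) and R at (523,-145), both with tops at 116 mm and lying 105 mm along the carrier's long axis from its middle. Bar L lies at -28.5° and bar R at -41.7°. The carrier's long axis is at 83.9°.

```bash
cat >> h.py <<'E'
def to(x,y,z,yaw=None):
    o=arm.get_obs(); M=R.from_euler('xyz',o['tool_rot']).as_matrix()
    psi=np.degrees(np.arctan2(M[1,0],M[0,0])); dp=(np.array([x,y,z])-o['eef_pos'])
    print('t',round(o['time_s'],2),'pos',o['eef_pos'].round(1),'psi',psi.round(2),'j6',o['joint_positions'][5].round(2),'F',o['force'].round(1),'T',o['ft_torque'].round(2),'gap',round(o['finger_gap'],1))
    print('travel cm (tool axes now)',(M.T@dp/10).round(2), 'roll deg', None if yaw is None else round((psi-yaw+180)%360-180,2))
E
python3 - <<'E'
from h import *
f=np.load('top0.npz');C=cloud('top',f['d']); C[f['d']==0]=np.nan
def pca(T):
    m=T[:,:2].mean(0);w,V=np.linalg.eigh(np.cov((T[:,:2]-m).T));return m.round(1),np.degrees(np.arctan2(V[1,1],V[0,1])).round(1)
S=C[215:255,155:215];print(pca(S[(S[...,2]>92)&(S[...,2]<103)]))
for u,v in((293,208),(379,218)):
    S=C[v-14:v+15,u-14:u+15];print(pca(S[S[...,2]>109]))
to(463.5,352.5,247,54)
E
```

```text
(array([463., 352.]), np.float64(53.6))
(array([545.1,  62.7]), np.float64(151.5))
(array([ 522.9, -145.3]), np.float64(138.2))
t 0.1 pos [254.7 542.8 247.3] psi 154.86 j6 -0.09 F [-0.6 -0.1  0.3] T [-0.    0.04  0.01] gap 85.3
travel cm (tool axes now) [-26.99  -8.35   0.05] roll deg 100.86
```

```bash
python3 -m handwheel '[{"fingers":1,"travel":[-2.2,-0.7,0],"roll":0},{"fingers":0.6,"travel":[-3.5,-1.1,0],"roll":0},{"fingers":0.6,"travel":[-3.5,-1.1,0],"roll":0},{"fingers":0.6,"travel":[-3.5,-1.1,0],"roll":0},{"fingers":0.6,"travel":[-3.5,-1.1,0],"roll":0},{"fingers":0.6,"travel":[-3.5,-1.1,0],"roll":0},{"fingers":0.6,"travel":[-3.5,-1.1,0],"roll":0},{"fingers":0.6,"travel":[-2.5,-0.7,0],"roll":0}]'
python3 -m handwheel '[{"fingers":0.6,"travel":[0,0,0],"roll":7},{"fingers":0.6,"travel":[0,0,0],"roll":7},{"fingers":0.6,"travel":[0,0,0],"roll":7},{"fingers":0.6,"travel":[0,0,0],"roll":7},{"fingers":0.6,"travel":[0,0,0],"roll":7},{"fingers":0.6,"travel":[0,0,0],"roll":7},{"fingers":0.6,"travel":[0,0,0],"roll":7},{"fingers":0.6,"travel":[0,0,0],"roll":7}]'
python3 -m handwheel '[{"fingers":0.6,"travel":[0,0,0],"roll":7},{"fingers":0.6,"travel":[0,0,0],"roll":7},{"fingers":0.6,"travel":[0,0,0],"roll":7},{"fingers":0.6,"travel":[0,0,0],"roll":7},{"fingers":0.6,"travel":[0,0,0],"roll":7},{"fingers":0.6,"travel":[0,0,0],"roll":7},{"fingers":0.6,"travel":[0,0,0],"roll":3},{"fingers":0.6,"travel":[0,0,0],"roll":0}]'
python3 -c "
from h import *
to(463.3,352.3,74,53.8)"
```

```text
time_s: 0.77
eef_pos: [455.2, 359.0, 247.8]
tool_rot: [-3.141, 0.0, 2.701]
force: [-0.3, 0.1, 0.2]
finger_gap: 51.4
time_s: 1.43
eef_pos: [453.3, 361.4, 247.7]
tool_rot: [-3.141, 0.0, 1.719]
force: [0.2, -0.2, -0.3]
finger_gap: 51.1
time_s: 2.1
eef_pos: [453.3, 361.4, 247.7]
tool_rot: [-3.141, 0.001, 0.937]
force: [-0.7, 0.1, 0.2]
finger_gap: 51.2
t 2.1 pos [453.3 361.4 247.7] psi 53.71 j6 1.22 F [-0.7  0.1  0.2] T [0.   0.01 0.02] gap 51.2
travel cm (tool axes now) [-0.12  1.35 17.37] roll deg -0.09
```

```bash
python3 -m handwheel '[{"fingers":0.6,"travel":[-0.12,1.35,0],"roll":0},{"fingers":0.6,"travel":[0,0,2.5],"roll":0},{"fingers":0.6,"travel":[0,0,2.5],"roll":0},{"fingers":0.6,"travel":[0,0,2.5],"roll":0},{"fingers":0.6,"travel":[0,0,2.5],"roll":0},{"fingers":0.6,"travel":[0,0,2],"roll":0},{"fingers":0.6,"travel":[0,0,0],"roll":0}]'
python3 - <<'E'
from h import *
to(463.3,352.3,74,53.8)
for n in("scene","top"):
    p,d=arm.read_camera(n); np.savez(f"{n}1.npz",p=p,d=d)
    x0,x1,y0,y1=(380,500,90,220) if n=="scene" else (120,240,165,290)
    cv2.imwrite(f"pics/{n}1.png",cv2.resize(p[y0:y1,x0:x1,::-1],None,fx=4,fy=4,interpolation=cv2.INTER_CUBIC))
E
```

```text
time_s: 2.68
eef_pos: [461.3, 350.2, 122.6]
tool_rot: [-3.139, 0.008, 0.942]
force: [-0.2, -0.2, -1.1]
finger_gap: 51.1
t 2.68 pos [461.3 350.2 122.6] psi 53.97 j6 1.19 F [-0.2 -0.2 -1.1] T [-0.03  0.    0.01] gap 51.1
travel cm (tool axes now) [0.33 0.05 4.86] roll deg 0.17
```

View pics/scene1.png

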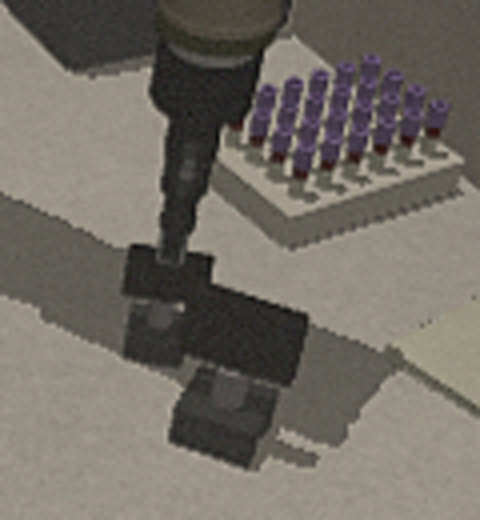

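View pics/top1.png

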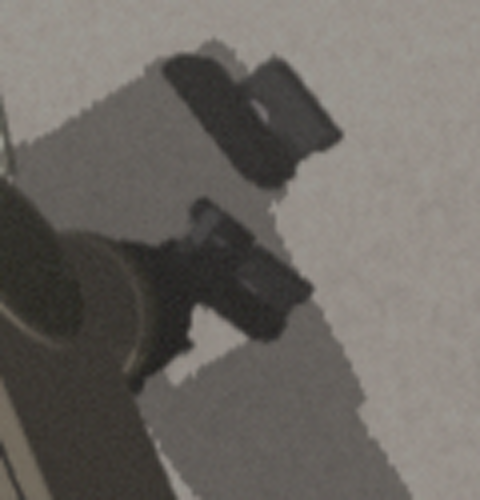

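The gripper stands over key B with its fingers on either side of the paddle, in scene around (425,155). Key A is clear of it. Next I settle, then descend.

```bash
python3 -m handwheel '[{"fingers":0.6,"travel":[0,0,0],"roll":0}]'
python3 -c "
from h import *
to(463.3,352.3,74,53.8)"
```

```text
time_s: 2.87
eef_pos: [464.8, 352.9, 130.0]
tool_rot: [3.141, -0.002, 0.941]
force: [0.1, 0.4, 1.1]
finger_gap: 51.3
t 2.87 pos [464.8 352.9 130. ] psi 53.89 j6 1.19 F [0.1 0.4 1.1] T [-0.03  0.   -0.02] gap 51.3
travel cm (tool axes now) [-0.15 -0.09  5.6 ] roll deg 0.09
```

```bash
python3 -m handwheel '[{"fingers":0.6,"travel":[-0.1,-0.05,1.2],"roll":0},{"fingers":0.6,"travel":[0,0,1.2],"roll":0},{"fingers":0.6,"travel":[0,0,1.2],"roll":0},{"fingers":0.6,"travel":[0,0,1],"roll":0},{"fingers":0.6,"travel":[0,0,0.7],"roll":0},{"fingers":0.6,"travel":[0,0,0.2],"roll":0},{"fingers":0.6,"travel":[0,0,0],"roll":0},{"fingers":0.6,"travel":[0,0,0],"roll":0}]'
python3 -c "
from h import *
to(463.3,352.3,74,53.8)"
```

```text
time_s: 3.53
eef_pos: [462.9, 352.2, 73.4]
tool_rot: [3.142, 0.0, 0.94]
force: [0.5, -0.9, -0.0]
finger_gap: 51.3
t 3.53 pos [462.9 352.2  73.4] psi 53.86 j6 1.19 F [ 0.5 -0.9 -0. ] T [-0.03 -0.07 -0.01] gap 51.3
travel cm (tool axes now) [ 0.04  0.03 -0.06] roll deg 0.06
```

Now I close with 80 N.

```bash
python3 -m handwheel '[{"fingers":0.15,"travel":[0,0,0],"roll":0},{"fingers":0.1,"travel":[0,0,0],"roll":0},{"fingers":0,"travel":[0,0,0],"roll":0},{"fingers":0,"travel":[0,0,0],"roll":0},{"fingers":0,"travel":[0,0,0],"roll":0},{"fingers":0,"travel":[0,0,0],"roll":0}]' 80
python3 -c "
from h import *
to(463.3,352.3,74,53.8)"
```

```text
time_s: 4.03
eef_pos: [463.0, 352.4, 73.9]
tool_rot: [3.141, -0.001, 0.94]
force: [-0.8, 0.9, 3.1]
finger_gap: 13.1
t 4.03 pos [463.  352.4  73.9] psi 53.86 j6 1.19 F [-0.8  0.9  3.1] T [ 0.07  0.06 -0.  ] gap 13.1
travel cm (tool axes now) [ 0.01  0.03 -0.01] roll deg 0.06
```

```bash
python3 -m handwheel '[{"fingers":0,"travel":[0,0,-0.8],"roll":0},{"fingers":0,"travel":[0,0,-2],"roll":0},{"fingers":0,"travel":[0,0,-2.8],"roll":0},{"fingers":0,"travel":[0,0,-2.8],"roll":0},{"fingers":0,"travel":[0,0,-2.8],"roll":0},{"fingers":0,"travel":[0,0,-2.5],"roll":0},{"fingers":0,"travel":[0,0,-1.3],"roll":0},{"fingers":0,"travel":[0,0,0],"roll":0}]'
python3 -c "
from h import *
to(545,63,223,151.5)"
```

```text
time_s: 4.7
eef_pos: [464.3, 353.0, 227.4]
tool_rot: [3.139, -0.006, 0.94]
force: [1.3, 1.1, -0.9]
finger_gap: 12.6
t 4.7 pos [464.3 353.  227.4] psi 53.86 j6 1.19 F [ 1.3  1.1 -0.9] T [ 0.06 -0.04  0.04] gap 12.6
travel cm (tool axes now) [-18.67  23.62   0.39] roll deg -97.64
```

```bash
python3 -m handwheel '[{"fingers":0,"travel":[-1,1.2,0],"roll":0},{"fingers":0,"travel":[-1.8,2.3,0],"roll":0},{"fingers":0,"travel":[-2,2.6,0],"roll":0},{"fingers":0,"travel":[-2,2.6,0],"roll":0},{"fingers":0,"travel":[-2,2.6,0],"roll":0},{"fingers":0,"travel":[-2,2.6,0],"roll":0},{"fingers":0,"travel":[-2,2.6,0],"roll":-3},{"fingers":0,"travel":[0,0,0],"roll":-7}]'
python3 -m handwheel '[{"fingers":0,"travel":[0,0,0],"roll":-7},{"fingers":0,"travel":[0,0,0],"roll":-7},{"fingers":0,"travel":[0,0,0],"roll":-7},{"fingers":0,"travel":[0,0,0],"roll":-7},{"fingers":0,"travel":[0,0,0],"roll":-7},{"fingers":0,"travel":[0,0,0],"roll":-7},{"fingers":0,"travel":[0,0,0],"roll":-7},{"fingers":0,"travel":[0,0,0],"roll":-7}]'
python3 -c "
from h import *
to(545,63,223,151.5)"
```

```text
time_s: 5.37
eef_pos: [520.8, 145.9, 220.7]
tool_rot: [-3.141, 0.004, 1.112]
force: [0.2, -0.5, -1.9]
finger_gap: 13.3
time_s: 6.03
eef_pos: [519.4, 151.2, 220.6]
tool_rot: [-3.138, -0.001, 2.098]
force: [0.6, 0.6, -1.9]
finger_gap: 12.9
t 6.03 pos [519.4 151.2 220.6] psi 120.2 j6 -0.34 F [ 0.6  0.6 -1.9] T [ 0.03 -0.    0.  ] gap 12.9
travel cm (tool axes now) [-8.91 -2.22 -0.24] roll deg -31.3
```

```bash
python3 -m handwheel '[{"fingers":0,"travel":[-1.5,-0.4,-0.1],"roll":0},{"fingers":0,"travel":[-3,-0.7,-0.1],"roll":0},{"fingers":0,"travel":[-2.8,-0.7,0],"roll":0},{"fingers":0,"travel":[-1.6,-0.4,0],"roll":-6},{"fingers":0,"travel":[0,0,0],"roll":-7},{"fingers":0,"travel":[0,0,0],"roll":-7},{"fingers":0,"travel":[0,0,0],"roll":-7},{"fingers":0,"travel":[0,0,0],"roll":-4}]'
python3 -m handwheel '[{"fingers":0,"travel":[0,0,0],"roll":0},{"fingers":0,"travel":[0,0,0],"roll":0}]'
python3 - <<'E'
from h import *
to(545,63,223,151.5)
for n in("scene","top"):
    p,d=arm.read_camera(n); np.savez(f"{n}2.npz",p=p,d=d)
    x0,x1,y0,y1=(250,390,100,250) if n=="scene" else (240,420,130,270)
    cv2.imwrite(f"pics/{n}2.png",cv2.resize(p[y0:y1,x0:x1,::-1],None,fx=4,fy=4,interpolation=cv2.INTER_CUBIC))
E
```

```text
time_s: 6.7
eef_pos: [544.6, 62.9, 222.5]
tool_rot: [-3.14, -0.003, 2.639]
force: [0.6, 0.8, -3.2]
finger_gap: 13.0
time_s: 6.87
eef_pos: [544.8, 63.2, 223.3]
tool_rot: [-3.14, -0.003, 2.63]
force: [-0.4, 0.4, -2.0]
finger_gap: 12.5
t 6.87 pos [544.8  63.2 223.3] psi 150.71 j6 -1.04 F [-0.4  0.4 -2. ] T [-0.03 -0.02 -0.  ] gap 12.5
travel cm (tool axes now) [-0.03 -0.01  0.03] roll deg -0.79
```

View pics/scene2.png

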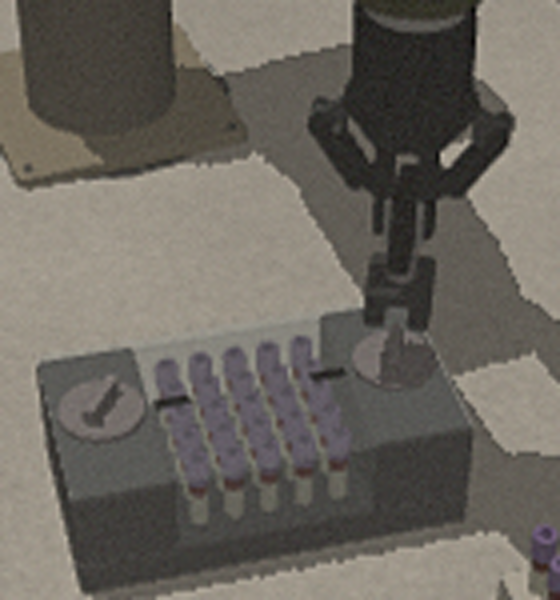

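View pics/top2.png

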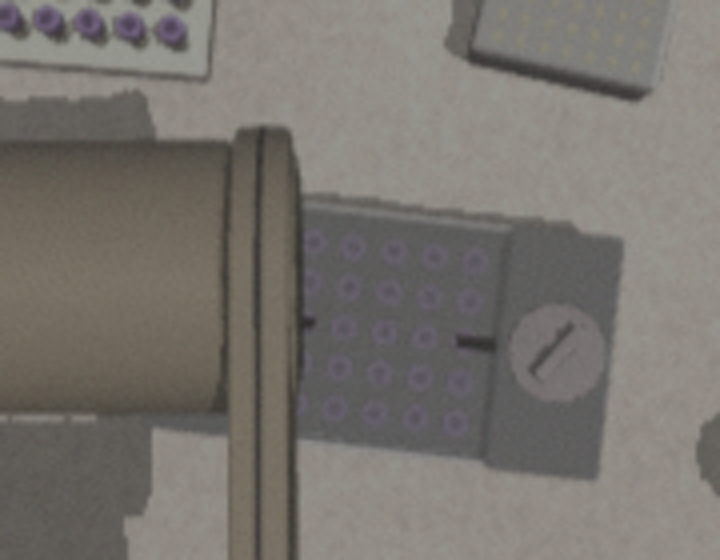

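The scene crop shows the key held upright above the left screw, at full-image pixels (349,172), with the slot roughly along the bar. I'll overlay the predicted foot and bar outlines to check their relative offset.

```bash
python3 - <<'E'
from h import *
f=np.load('scene2.npz');p=f['p'].copy()
o=arm.get_obs();e=o['eef_pos'];psi=np.radians(150.7)
def box(c,l,w,z,a):
    return np.array([[c[0]+x*np.cos(a)-y*np.sin(a),c[1]+x*np.sin(a)+y*np.cos(a),z] for x,y in((l,w),(l,-w),(-l,-w),(-l,w))])
B=[box(e,24,22,e[2]-74,psi),box(e,24,22,e[2]-46,psi),box(e,33,7,e[2]+23,psi),box((545,63),20,4.5,116,np.radians(151.5)),box((522.9,-145.3),20,4.5,116,np.radians(138.2))]
s=7;x0,x1,y0,y1=330,390,130,200
im=cv2.resize(p[:,:,::-1],None,fx=s,fy=s,interpolation=cv2.INTER_CUBIC)
for b,c in zip(B,((0,0,255),(0,255,255),(255,255,0),(0,255,0),(0,255,0))):
    cv2.polylines(im,[((proj('scene',b)+.5)*s).astype(int)],True,c,1)
cv2.imwrite('pics/ov2.png',im[y0*s:y1*s,x0*s:x1*s]); cv2.imwrite('pics/ov2b.png',im[175*s:215*s,250*s:310*s])
E
```

```text
(no output)
```

View pics/ov2.png

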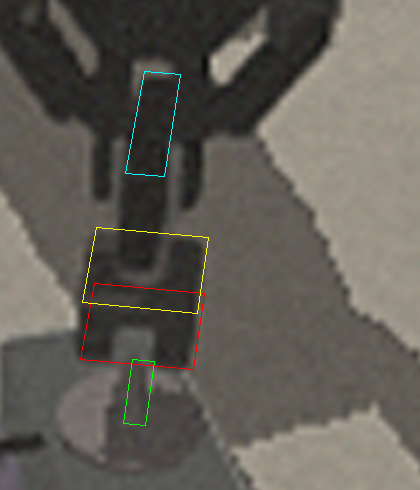

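View pics/ov2b.png

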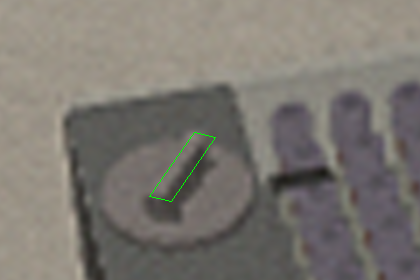

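The overlay matches. The slot's centre is at about (349.3,178) against a predicted (349.5,182), directly in line with the bar. I'll descend in two stages and watch the force.

```bash
python3 -m handwheel '[{"fingers":0,"travel":[-0.03,0,0.8],"roll":-0.8},{"fingers":0,"travel":[0,0,1],"roll":0},{"fingers":0,"travel":[0,0,0.7],"roll":0},{"fingers":0,"travel":[0,0,0.4],"roll":0},{"fingers":0,"travel":[0,0,0.3],"roll":0},{"fingers":0,"travel":[0,0,0.3],"roll":0},{"fingers":0,"travel":[0,0,0],"roll":0},{"fingers":0,"travel":[0,0,0],"roll":0}]'
python3 -c "
from h import *
to(545,63,178,151.5)"
```

```text
time_s: 7.63
eef_pos: [546.0, 63.1, 190.4]
tool_rot: [3.142, 0.0, 2.647]
force: [-0.0, 0.5, -2.3]
finger_gap: 13.1
t 7.63 pos [546.   63.1 190.4] psi 151.65 j6 -1.05 F [-0.   0.5 -2.3] T [ 0.04 -0.06  0.04] gap 13.1
travel cm (tool axes now) [ 0.09 -0.06  1.24] roll deg 0.15
```

```bash
python3 -m handwheel '[{"fingers":0,"travel":[0.07,-0.04,0.3],"roll":0},{"fingers":0,"travel":[0,0,0.3],"roll":0},{"fingers":0,"travel":[0,0,0.3],"roll":0},{"fingers":0,"travel":[0,0,0.3],"roll":0},{"fingers":0,"travel":[0,0,0],"roll":0},{"fingers":0,"travel":[0,0,0],"roll":0}]'
python3 - <<'E'
from h import *
to(545,63,178,151.5)
p,d=arm.read_camera("scene")
cv2.imwrite("pics/s3.png",cv2.resize(p[130:220,310:400,::-1],None,fx=6,fy=6,interpolation=cv2.INTER_CUBIC))
E
```

```text
time_s: 8.13
eef_pos: [545.0, 63.1, 177.9]
tool_rot: [-3.141, -0.001, 2.647]
force: [0.2, 0.4, -2.7]
finger_gap: 13.1
t 8.13 pos [545.   63.1 177.9] psi 151.66 j6 -1.05 F [ 0.2  0.4 -2.7] T [0.   0.02 0.03] gap 13.1
travel cm (tool axes now) [-0.01 -0.01 -0.01] roll deg 0.16
```

View pics/s3.png

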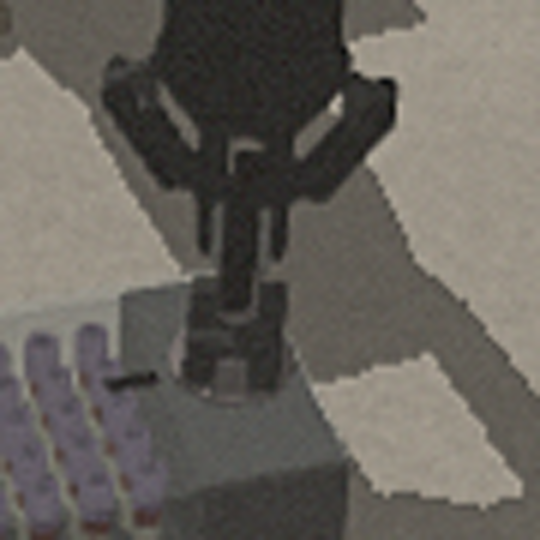

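The bar shows inside the slot at full-image (348,193) and there is no contact force, so the key is seated. I'll turn clockwise, which is positive roll.

```bash
python3 -m handwheel '[{"fingers":0,"travel":[0,0,0],"roll":3},{"fingers":0,"travel":[0,0,0],"roll":4},{"fingers":0,"travel":[0,0,0],"roll":5},{"fingers":0,"travel":[0,0,0],"roll":5},{"fingers":0,"travel":[0,0,0],"roll":5},{"fingers":0,"travel":[0,0,0],"roll":5},{"fingers":0,"travel":[0,0,0],"roll":5},{"fingers":0,"travel":[0,0,0],"roll":5}]'
python3 -m handwheel '[{"fingers":0,"travel":[0,0,0],"roll":5},{"fingers":0,"travel":[0,0,0],"roll":5},{"fingers":0,"travel":[0,0,0],"roll":5},{"fingers":0,"travel":[0,0,0],"roll":5},{"fingers":0,"travel":[0,0,0],"roll":5},{"fingers":0,"travel":[0,0,0],"roll":4},{"fingers":0,"travel":[0,0,0],"roll":0},{"fingers":0,"travel":[0,0,0],"roll":0}]'
python3 -c "
from h import *
to(545,63,178,73.5)"
```

```text
time_s: 8.85
eef_pos: [544.8, 62.3, 178.2]
tool_rot: [-3.14, 0.001, 1.997]
force: [-2.0, -3.6, -1.9]
finger_gap: 13.0
time_s: 9.52
eef_pos: [544.7, 63.0, 178.0]
tool_rot: [-3.14, 0.0, 1.497]
force: [-3.0, -0.1, -3.0]
finger_gap: 13.0
t 9.52 pos [544.7  63.  178. ] psi 85.79 j6 0.1 F [-3.  -0.1 -3. ] T [-0.28  0.65  0.02] gap 13.0
travel cm (tool axes now) [0.   0.03 0.  ] roll deg 12.29
```

```bash
for i in 1; do python3 -m handwheel '[{"fingers":0,"travel":[0,0,0],"roll":3},{"fingers":0,"travel":[0,0,0],"roll":3},{"fingers":0,"travel":[0,0,0],"roll":3},{"fingers":0,"travel":[0,0,0],"roll":0}]'; done
python3 -c "
from h import *
to(545,63,178,73.5)"
python3 -m handwheel '[{"fingers":0,"travel":[0,0,0],"roll":2},{"fingers":0,"travel":[0,0,0],"roll":0}]'
python3 -c "
from h import *
to(545,63,178,73.5)"
python3 -m handwheel '[{"fingers":0,"travel":[0,0,0],"roll":2},{"fingers":0,"travel":[0,0,0],"roll":0}]'
python3 -c "
from h import *
to(545,63,178,73.5)"
```

```text
time_s: 9.85
eef_pos: [544.8, 63.2, 178.1]
tool_rot: [-3.141, 0.0, 1.338]
force: [-2.4, -1.1, -2.2]
finger_gap: 12.7
t 9.85 pos [544.8  63.2 178.1] psi 76.66 j6 0.25 F [-2.4 -1.1 -2.2] T [-0.11  0.66  0.02] gap 12.7
travel cm (tool axes now) [-0.01  0.02  0.01] roll deg 3.16
time_s: 10.02
eef_pos: [544.9, 63.2, 178.1]
tool_rot: [-3.141, 0.0, 1.305]
force: [-3.1, -0.5, -2.3]
finger_gap: 13.0
t 10.02 pos [544.9  63.2 178.1] psi 74.77 j6 0.29 F [-3.1 -0.5 -2.3] T [-0.08  0.69  0.07] gap 13.0
travel cm (tool axes now) [-0.02  0.01  0.01] roll deg 1.27
time_s: 10.18
eef_pos: [544.8, 63.2, 178.1]
tool_rot: [-3.141, 0.0, 1.27]
force: [-4.5, -1.2, -1.8]
finger_gap: 13.0
t 10.18 pos [544.8  63.2 178.1] psi 72.76 j6 0.32 F [-4.5 -1.2 -1.8] T [-0.13  1.02  0.17] gap 13.0
travel cm (tool axes now) [-0.01  0.02  0.01] roll deg -0.74
```

The moment is starting to rise near the expected stop. I'll keep turning to confirm it.

```bash
python3 -m handwheel '[{"fingers":0,"travel":[0,0,0],"roll":2},{"fingers":0,"travel":[0,0,0],"roll":0}]'
python3 -c "
from h import *
to(545,63,178,73.5)"
python3 -m handwheel '[{"fingers":0,"travel":[0,0,0],"roll":2},{"fingers":0,"travel":[0,0,0],"roll":0}]'
python3 -c "
from h import *
to(545,63,178,73.5)"
python3 -m handwheel '[{"fingers":0,"travel":[0,0,0],"roll":2},{"fingers":0,"travel":[0,0,0],"roll":0},{"fingers":0,"travel":[0,0,0],"roll":0}]'
python3 -c "
from h import *
to(545,63,178,73.5)"
```

```text
time_s: 10.35
eef_pos: [544.8, 63.2, 178.1]
tool_rot: [-3.141, 0.0, 1.235]
force: [-4.9, -1.8, -1.8]
finger_gap: 13.0
t 10.35 pos [544.8  63.2 178.1] psi 70.78 j6 0.36 F [-4.9 -1.8 -1.8] T [-0.24  1.06  0.52] gap 13.0
travel cm (tool axes now) [-0.01  0.02  0.01] roll deg -2.72
time_s: 10.52
eef_pos: [544.8, 63.2, 178.1]
tool_rot: [-3.141, 0.001, 1.201]
force: [-5.2, -0.7, -1.9]
finger_gap: 13.0
t 10.52 pos [544.8  63.2 178.1] psi 68.82 j6 0.39 F [-5.2 -0.7 -1.9] T [-0.22  1.04  1.15] gap 13.0
travel cm (tool axes now) [-0.01  0.03  0.01] roll deg -4.68
time_s: 10.77
eef_pos: [544.8, 63.2, 178.1]
tool_rot: [-3.141, 0.001, 1.169]
force: [-4.7, -2.4, -2.1]
finger_gap: 12.8
t 10.77 pos [544.8  63.2 178.1] psi 66.96 j6 0.42 F [-4.7 -2.4 -2.1] T [-0.33  1.1   1.6 ] gap 12.8
travel cm (tool axes now) [-0.01  0.03  0.01] roll deg -6.54
```

The moment is 1.6 N m against 0.06 N m of screw friction, so the left screw is on its hard stop. I'll back off into the slack and lift.

```bash
python3 -m handwheel '[{"fingers":0,"travel":[0,0,0],"roll":-4},{"fingers":0,"travel":[0,0,0],"roll":-5},{"fingers":0,"travel":[0,0,0],"roll":-5},{"fingers":0,"travel":[0,0,0],"roll":-1},{"fingers":0,"travel":[0,0,0],"roll":0},{"fingers":0,"travel":[0,0,0],"roll":0}]'
python3 -c "
from h import *
to(545,63,223,138.2)"
```

```text
time_s: 11.27
eef_pos: [545.7, 63.2, 178.7]
tool_rot: [3.14, -0.0, 1.424]
force: [-1.1, 0.4, -1.5]
finger_gap: 13.0
t 11.27 pos [545.7  63.2 178.7] psi 81.58 j6 0.17 F [-1.1  0.4 -1.5] T [ 0.03 -0.03  0.02] gap 13.0
travel cm (tool axes now) [-0.03 -0.06 -4.43] roll deg -56.62
```

```bash
python3 -m handwheel '[{"fingers":0,"travel":[0,0,-0.4],"roll":0},{"fingers":0,"travel":[0,0,-0.8],"roll":0},{"fingers":0,"travel":[0,0,-1],"roll":0},{"fingers":0,"travel":[0,0,-1],"roll":0},{"fingers":0,"travel":[0,0,-1],"roll":0},{"fingers":0,"travel":[0,0,-0.3],"roll":0},{"fingers":0,"travel":[0,0,0],"roll":0}]'
python3 -c "
from h import *
to(522.9,-145.3,223,138.2)"
```

```text
time_s: 11.85
eef_pos: [546.2, 63.2, 225.4]
tool_rot: [3.138, -0.001, 1.425]
force: [0.6, -0.3, -1.9]
finger_gap: 13.1
t 11.85 pos [546.2  63.2 225.4] psi 81.65 j6 0.17 F [ 0.6 -0.3 -1.9] T [-0.01  0.02  0.02] gap 13.1
travel cm (tool axes now) [-20.96   0.72   0.23] roll deg -56.55
```

```bash
python3 -m handwheel '[{"fingers":0,"travel":[-1.5,0.05,0],"roll":0},{"fingers":0,"travel":[-3.2,0.1,0],"roll":0},{"fingers":0,"travel":[-3.5,0.15,0.1],"roll":0},{"fingers":0,"travel":[-3.5,0.15,0.1],"roll":0},{"fingers":0,"travel":[-3.5,0.1,0],"roll":0},{"fingers":0,"travel":[-3.5,0.1,0],"roll":0},{"fingers":0,"travel":[-2.2,0.07,0],"roll":-3},{"fingers":0,"travel":[0,0,0],"roll":-6}]'
python3 -m handwheel '[{"fingers":0,"travel":[0,0,0],"roll":-7},{"fingers":0,"travel":[0,0,0],"roll":-7},{"fingers":0,"travel":[0,0,0],"roll":-7},{"fingers":0,"travel":[0,0,0],"roll":-7},{"fingers":0,"travel":[0,0,0],"roll":-7},{"fingers":0,"travel":[0,0,0],"roll":-7},{"fingers":0,"travel":[0,0,0],"roll":-4},{"fingers":0,"travel":[0,0,0],"roll":0}]'
python3 -m handwheel '[{"fingers":0,"travel":[0,0,0],"roll":0}]'
python3 - <<'E'
from h import *
to(522.9,-145.3,223,138.2)
for n in("scene","top"):
    p,d=arm.read_camera(n); np.savez(f"{n}4.npz",p=p,d=d)
    x0,x1,y0,y1=(190,400,100,250) if n=="scene" else (200,420,100,270)
    cv2.imwrite(f"pics/{n}4.png",cv2.resize(p[y0:y1,x0:x1,::-1],None,fx=3.5,fy=3.5,interpolation=cv2.INTER_CUBIC))
E
```

```text
time_s: 12.52
eef_pos: [521.0, -149.0, 220.8]
tool_rot: [-3.141, 0.002, 1.58]
force: [0.6, 0.2, -2.6]
finger_gap: 13.1
time_s: 13.18
eef_pos: [521.7, -144.6, 220.7]
tool_rot: [-3.141, -0.001, 2.388]
force: [0.6, 1.0, -1.4]
finger_gap: 13.0
time_s: 13.27
eef_pos: [521.8, -144.6, 220.9]
tool_rot: [-3.141, -0.001, 2.383]
force: [-0.6, -0.1, -2.2]
finger_gap: 12.7
t 13.27 pos [ 521.8 -144.6  220.9] psi 136.51 j6 -1.18 F [-0.6 -0.1 -2.2] T [ 0.01 -0.02 -0.04] gap 12.7
travel cm (tool axes now) [-0.13  0.03 -0.21] roll deg -1.69
```

View pics/scene4.png

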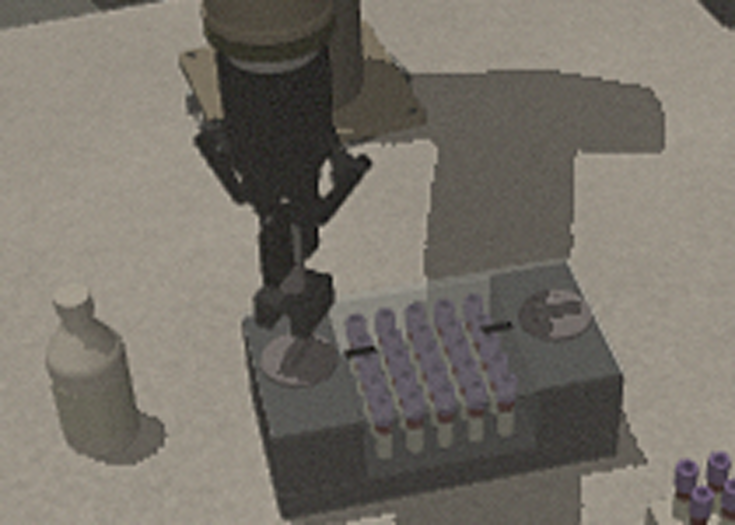

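View pics/top4.png

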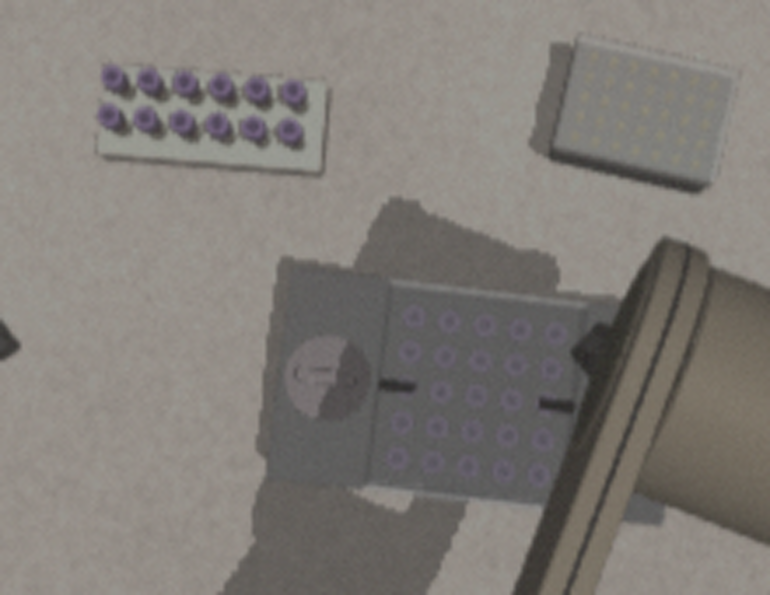

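The top view shows the left bar at about (293,207), along the carrier's long side. In the scene view the key hangs over the right screw at (275,190). I'll measure the left bar's angle, then descend.

```bash
python3 - <<'E'
from h import *
f=np.load('top4.npz');C=cloud('top',f['d']);S=C[194:223,279:308];T=S[(S[...,2]>109)&(S[...,2]<125)]
m=T[:,:2].mean(0);w,V=np.linalg.eigh(np.cov((T[:,:2]-m).T));print(len(T),m,np.degrees(np.arctan2(V[1,1],V[0,1])),cv2.minAreaRect(T[:,:2].astype(np.float32)))
E
python3 -m handwheel '[{"fingers":0,"travel":[-0.12,0.03,0.6],"roll":-1.7},{"fingers":0,"travel":[0,0,0.9],"roll":0},{"fingers":0,"travel":[0,0,0.7],"roll":0},{"fingers":0,"travel":[0,0,0.4],"roll":0},{"fingers":0,"travel":[0,0,0.3],"roll":0},{"fingers":0,"travel":[0,0,0.2],"roll":0},{"fingers":0,"travel":[0,0,0],"roll":0},{"fingers":0,"travel":[0,0,0],"roll":0}]'
python3 -c "
from h import *
to(522.9,-145.3,178,138.2)"
```

```text
61 [544.95161973  63.26208218] 84.58523747899564 ((544.862548828125, 62.538333892822266), (38.39924240112305, 8.668319702148438), 83.73323822021484)
time_s: 14.03
eef_pos: [523.2, -145.3, 190.4]
tool_rot: [3.142, 0.0, 2.415]
force: [0.2, -0.2, -3.2]
finger_gap: 13.0
t 14.03 pos [ 523.2 -145.3  190.4] psi 138.35 j6 -1.21 F [ 0.2 -0.2 -3.2] T [0.02 0.08 0.02] gap 13.0
travel cm (tool axes now) [ 0.02 -0.01  1.24] roll deg 0.15
```

The left bar measures 83.7–84.6° against the long axis at 83.9°, so it is home. Now I descend onto the right screw.

```bash
python3 -m handwheel '[{"fingers":0,"travel":[0,0,0.3],"roll":0},{"fingers":0,"travel":[0,0,0.3],"roll":0},{"fingers":0,"travel":[0,0,0.3],"roll":0},{"fingers":0,"travel":[0,0,0.3],"roll":0},{"fingers":0,"travel":[0,0,0],"roll":0},{"fingers":0,"travel":[0,0,0],"roll":0}]'
python3 - <<'E'
from h import *
to(522.9,-145.3,178,138.2)
p,d=arm.read_camera("scene")
cv2.imwrite("pics/s5.png",cv2.resize(p[140:230,230:320,::-1],None,fx=6,fy=6,interpolation=cv2.INTER_CUBIC))
E
```

```text
time_s: 14.53
eef_pos: [522.8, -145.2, 177.9]
tool_rot: [-3.141, -0.001, 2.415]
force: [-0.3, -1.0, -3.0]
finger_gap: 12.8
t 14.53 pos [ 522.8 -145.2  177.9] psi 138.36 j6 -1.21 F [-0.3 -1.  -3. ] T [ 0.04  0.02 -0.01] gap 12.8
travel cm (tool axes now) [-0.01 -0.   -0.01] roll deg 0.16
```

View pics/s5.png

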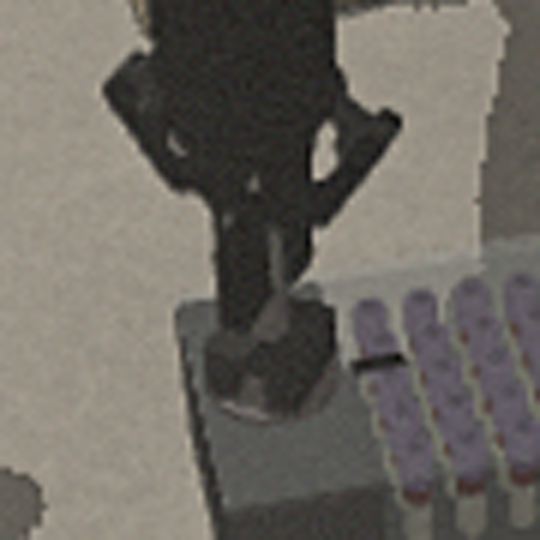

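The key is seated on the right screw, with the foot down at (275,202) and no contact force. I turn clockwise from 138.4° past 74° until the moment rises.

```bash
python3 -m handwheel '[{"fingers":0,"travel":[0,0,0],"roll":3},{"fingers":0,"travel":[0,0,0],"roll":4},{"fingers":0,"travel":[0,0,0],"roll":5},{"fingers":0,"travel":[0,0,0],"roll":5},{"fingers":0,"travel":[0,0,0],"roll":5},{"fingers":0,"travel":[0,0,0],"roll":5},{"fingers":0,"travel":[0,0,0],"roll":5},{"fingers":0,"travel":[0,0,0],"roll":5}]'
python3 -m handwheel '[{"fingers":0,"travel":[0,0,0],"roll":5},{"fingers":0,"travel":[0,0,0],"roll":5},{"fingers":0,"travel":[0,0,0],"roll":5},{"fingers":0,"travel":[0,0,0],"roll":4},{"fingers":0,"travel":[0,0,0],"roll":3},{"fingers":0,"travel":[0,0,0],"roll":3},{"fingers":0,"travel":[0,0,0],"roll":0},{"fingers":0,"travel":[0,0,0],"roll":0}]'
python3 -c "
from h import *
to(523,-145,178,73.5)"
python3 -m handwheel '[{"fingers":0,"travel":[0,0,0],"roll":2},{"fingers":0,"travel":[0,0,0],"roll":2},{"fingers":0,"travel":[0,0,0],"roll":0}]'
python3 -c "
from h import *
to(523,-145,178,73.5)"
```

```text
time_s: 15.25
eef_pos: [522.5, -146.0, 178.3]
tool_rot: [-3.14, 0.001, 1.764]
force: [-3.3, -2.9, -2.1]
finger_gap: 13.5
time_s: 15.92
eef_pos: [522.8, -145.4, 178.2]
tool_rot: [-3.141, 0.0, 1.334]
force: [-2.0, -0.6, -2.9]
finger_gap: 13.2
t 15.92 pos [ 522.8 -145.4  178.2] psi 76.45 j6 -0.13 F [-2.  -0.6 -2.9] T [-0.15  0.57  0.05] gap 13.2
travel cm (tool axes now) [0.04 0.01 0.02] roll deg 2.95
time_s: 16.17
eef_pos: [522.7, -145.4, 178.2]
tool_rot: [-3.141, 0.0, 1.263]
force: [-3.1, -1.1, -1.3]
finger_gap: 13.0
t 16.17 pos [ 522.7 -145.4  178.2] psi 72.37 j6 -0.06 F [-3.1 -1.1 -1.3] T [-0.18  0.68  0.14] gap 13.0
travel cm (tool axes now) [0.04 0.02 0.02] roll deg -1.13
```

```bash
python3 -m handwheel '[{"fingers":0,"travel":[0,0,0],"roll":2},{"fingers":0,"travel":[0,0,0],"roll":2},{"fingers":0,"travel":[0,0,0],"roll":0}]'
python3 -c "
from h import *
to(523,-145,178,73.5)"
python3 -m handwheel '[{"fingers":0,"travel":[0,0,0],"roll":2},{"fingers":0,"travel":[0,0,0],"roll":0},{"fingers":0,"travel":[0,0,0],"roll":0}]'
python3 -c "
from h import *
to(523,-145,178,73.5)"
```

```text
time_s: 16.42
eef_pos: [522.7, -145.4, 178.2]
tool_rot: [-3.141, 0.001, 1.195]
force: [-3.7, -1.6, -1.0]
finger_gap: 13.1
t 16.42 pos [ 522.7 -145.4  178.2] psi 68.48 j6 0.01 F [-3.7 -1.6 -1. ] T [-0.36  0.9   1.24] gap 13.1
travel cm (tool axes now) [0.04 0.01 0.02] roll deg -5.02
time_s: 16.67
eef_pos: [522.8, -145.4, 178.2]
tool_rot: [-3.141, 0.001, 1.162]
force: [-4.5, -2.3, -0.8]
finger_gap: 12.9
t 16.67 pos [ 522.8 -145.4  178.2] psi 66.58 j6 0.04 F [-4.5 -2.3 -0.8] T [-0.5   1.05  1.71] gap 12.9
travel cm (tool axes now) [0.04 0.   0.02] roll deg -6.92
```

The right screw is on its hard stop too, at 1.7 N m. I back off into the slack and lift.

```bash
python3 -m handwheel '[{"fingers":0,"travel":[0,0,0],"roll":-4},{"fingers":0,"travel":[0,0,0],"roll":-5},{"fingers":0,"travel":[0,0,0],"roll":-5},{"fingers":0,"travel":[0,0,0],"roll":-1},{"fingers":0,"travel":[0,0,0],"roll":0},{"fingers":0,"travel":[0,0,0],"roll":0}]'
python3 -m handwheel '[{"fingers":0,"travel":[0,0,-0.4],"roll":0},{"fingers":0,"travel":[0,0,-0.8],"roll":0},{"fingers":0,"travel":[0,0,-1],"roll":0},{"fingers":0,"travel":[0,0,-1],"roll":0},{"fingers":0,"travel":[0,0,-1],"roll":0},{"fingers":0,"travel":[0,0,-0.3],"roll":0},{"fingers":0,"travel":[0,0,0],"roll":0}]'
python3 -c "
from h import *
to(463.2,352.2,223,53.8)"
```

```text
time_s: 17.17
eef_pos: [523.5, -145.3, 178.5]
tool_rot: [3.141, -0.0, 1.418]
force: [-0.0, -0.2, -2.7]
finger_gap: 12.9
time_s: 17.75
eef_pos: [524.0, -145.7, 225.4]
tool_rot: [3.138, 0.001, 1.42]
force: [0.2, -0.1, -2.6]
finger_gap: 13.1
t 17.75 pos [ 524.  -145.7  225.4] psi 81.35 j6 -0.21 F [ 0.2 -0.1 -2.6] T [-0.04  0.02 -0.01] gap 13.1
travel cm (tool axes now) [ 48.31 -13.5    0.17] roll deg 27.55
```

```bash
python3 -m handwheel '[{"fingers":0,"travel":[1.5,-0.4,0],"roll":0},{"fingers":0,"travel":[3,-0.84,0],"roll":0},{"fingers":0,"travel":[3.2,-0.9,0],"roll":0},{"fingers":0,"travel":[3.2,-0.9,0],"roll":0},{"fingers":0,"travel":[3.2,-0.9,0],"roll":0},{"fingers":0,"travel":[3.2,-0.9,0],"roll":0},{"fingers":0,"travel":[3.2,-0.9,0],"roll":0},{"fingers":0,"travel":[3.2,-0.9,0],"roll":0}]'
python3 -m handwheel '[{"fingers":0,"travel":[3.2,-0.9,0],"roll":0},{"fingers":0,"travel":[3.2,-0.9,0],"roll":0},{"fingers":0,"travel":[3.2,-0.9,0],"roll":0},{"fingers":0,"travel":[3.2,-0.9,0],"roll":0},{"fingers":0,"travel":[3.2,-0.9,0],"roll":0},{"fingers":0,"travel":[3.2,-0.9,0],"roll":0},{"fingers":0,"travel":[1.5,-0.4,0],"roll":0},{"fingers":0,"travel":[0,0,0],"roll":0}]'
python3 -m handwheel '[{"fingers":0,"travel":[0,0,0],"roll":6},{"fingers":0,"travel":[0,0,0],"roll":7},{"fingers":0,"travel":[0,0,0],"roll":7},{"fingers":0,"travel":[0,0,0],"roll":7},{"fingers":0,"travel":[0,0,0],"roll":0},{"fingers":0,"travel":[0,0,0],"roll":0}]'
python3 -c "
from h import *
to(463.2,352.2,78,53.8)"
```

```text
time_s: 18.42
eef_pos: [492.3, 100.5, 222.9]
tool_rot: [-3.141, 0.0, 1.42]
force: [0.8, -0.2, -2.6]
finger_gap: 13.0
time_s: 19.08
eef_pos: [465.5, 315.6, 222.6]
tool_rot: [-3.14, -0.001, 1.423]
force: [-0.3, 0.4, -1.6]
finger_gap: 13.3
time_s: 19.58
eef_pos: [466.8, 311.7, 222.9]
tool_rot: [-3.141, 0.001, 0.952]
force: [-0.4, -0.1, -2.4]
finger_gap: 13.3
t 19.58 pos [466.8 311.7 222.9] psi 54.55 j6 1.12 F [-0.4 -0.1 -2.4] T [ 0.01 -0.02  0.01] gap 13.3
travel cm (tool axes now) [ 3.1  -2.64 14.49] roll deg 0.75
```

```bash
python3 -m handwheel '[{"fingers":0,"travel":[1.5,-1.3,0],"roll":0},{"fingers":0,"travel":[1.6,-1.3,0],"roll":0},{"fingers":0,"travel":[0,0,1.5],"roll":0.7},{"fingers":0,"travel":[0,0,2.5],"roll":0},{"fingers":0,"travel":[0,0,2.5],"roll":0},{"fingers":0,"travel":[0,0,2],"roll":0},{"fingers":0,"travel":[0,0,0],"roll":0},{"fingers":0,"travel":[0,0,0],"roll":0}]'
python3 -m handwheel '[{"fingers":0,"travel":[0,0,0],"roll":0}]'
python3 -c "
from h import *
to(463.2,352.2,74,53.8)"
```

```text
time_s: 20.25
eef_pos: [462.8, 351.8, 137.0]
tool_rot: [-3.14, 0.003, 0.939]
force: [0.4, 0.8, -1.7]
finger_gap: 12.9
time_s: 20.33
eef_pos: [464.4, 352.9, 139.7]
tool_rot: [3.141, -0.001, 0.938]
force: [0.3, 0.8, -1.6]
finger_gap: 12.9
t 20.33 pos [464.4 352.9 139.7] psi 53.75 j6 1.19 F [ 0.3  0.8 -1.6] T [-0.04 -0.02  0.06] gap 12.9
travel cm (tool axes now) [-0.14 -0.06  6.57] roll deg -0.05
```

```bash
python3 -m handwheel '[{"fingers":0,"travel":[-0.1,-0.05,1],"roll":0},{"fingers":0,"travel":[0,0,1.5],"roll":0},{"fingers":0,"travel":[0,0,1.5],"roll":0},{"fingers":0,"travel":[0,0,1],"roll":0},{"fingers":0,"travel":[0,0,0.6],"roll":0},{"fingers":0,"travel":[0,0,0.4],"roll":0},{"fingers":0,"travel":[0,0,0.1],"roll":0},{"fingers":0,"travel":[0,0,0],"roll":0}]'
python3 -m handwheel '[{"fingers":0,"travel":[0,0,0],"roll":0},{"fingers":0,"travel":[0,0,0],"roll":0}]'
python3 -c "
from h import *
to(463.2,352.2,74,53.8)"
```

```text
time_s: 21.0
eef_pos: [463.0, 352.3, 77.6]
tool_rot: [3.141, -0.0, 0.937]
force: [0.4, 0.2, -1.9]
finger_gap: 13.1
time_s: 21.17
eef_pos: [463.3, 352.5, 78.2]
tool_rot: [3.141, -0.001, 0.937]
force: [0.2, -0.1, -2.4]
finger_gap: 13.2
t 21.17 pos [463.3 352.5  78.2] psi 53.66 j6 1.2 F [ 0.2 -0.1 -2.4] T [-0.03 -0.04 -0.04] gap 13.2
travel cm (tool axes now) [-0.03  0.01  0.42] roll deg -0.14
```

```bash
python3 -m handwheel '[{"fingers":0,"travel":[0,0,0.2],"roll":0},{"fingers":0,"travel":[0,0,0.1],"roll":0},{"fingers":0,"travel":[0,0,0],"roll":0},{"fingers":0,"travel":[0,0,0],"roll":0}]'
python3 -m handwheel '[{"fingers":0,"travel":[0,0,0.1],"roll":0},{"fingers":0,"travel":[0,0,0],"roll":0},{"fingers":0,"travel":[0,0,0],"roll":0}]'
python3 -m handwheel '[{"fingers":0,"travel":[0,0,0.1],"roll":0},{"fingers":0,"travel":[0,0,0],"roll":0},{"fingers":0,"travel":[0,0,0],"roll":0}]'
```

```text
time_s: 21.5
eef_pos: [462.7, 352.1, 74.2]
tool_rot: [-3.142, 0.0, 0.937]
force: [0.3, -0.1, -1.9]
finger_gap: 13.1
time_s: 21.75
eef_pos: [462.9, 352.4, 73.9]
tool_rot: [3.141, -0.001, 0.937]
force: [-2.4, -0.1, 4.2]
finger_gap: 12.8
time_s: 22.0
eef_pos: [463.0, 352.5, 73.9]
tool_rot: [3.141, -0.001, 0.937]
force: [-5.0, -2.9, 12.8]
finger_gap: 13.0
```

The key is on the bench, with force z going from -2 N to +13 N. I relax 1 mm, open, then rise straight up.

```bash
python3 -m handwheel '[{"fingers":0,"travel":[0,0,-0.1],"roll":0},{"fingers":0,"travel":[0,0,0],"roll":0},{"fingers":0.3,"travel":[0,0,0],"roll":0},{"fingers":0.5,"travel":[0,0,0],"roll":0},{"fingers":0.6,"travel":[0,0,0],"roll":0},{"fingers":0.6,"travel":[0,0,0],"roll":0},{"fingers":0.6,"travel":[0,0,0],"roll":0},{"fingers":0.6,"travel":[0,0,0],"roll":0}]'
python3 -m handwheel '[{"fingers":0.6,"travel":[0,0,-0.6],"roll":0},{"fingers":0.6,"travel":[0,0,-1.5],"roll":0},{"fingers":0.6,"travel":[0,0,-2.5],"roll":0},{"fingers":0.6,"travel":[0,0,-2.5],"roll":0},{"fingers":0.6,"travel":[0,0,-2.5],"roll":0},{"fingers":0.6,"travel":[0,0,-2.5],"roll":0},{"fingers":0.6,"travel":[0,0,-2.5],"roll":0},{"fingers":0.6,"travel":[0,0,0],"roll":0}]'
python3 -c "
from h import *
to(255,543,247,154.9)"
```

```text
time_s: 22.67
eef_pos: [462.7, 352.1, 73.1]
tool_rot: [-3.142, 0.0, 0.936]
force: [0.7, 0.4, -0.4]
finger_gap: 51.1
time_s: 23.33
eef_pos: [465.2, 353.7, 226.6]
tool_rot: [3.138, -0.009, 0.937]
force: [1.3, 0.6, 1.0]
finger_gap: 51.1
t 23.33 pos [465.2 353.7 226.6] psi 53.66 j6 1.2 F [1.3 0.6 1. ] T [-0.01 -0.01  0.02] gap 51.1
travel cm (tool axes now) [  2.81 -28.14  -2.12] roll deg -101.24
```

Now I move the arm back towards its start so the view is clear.

```bash
python3 -m handwheel '[{"fingers":0.6,"travel":[0.3,-2,-0.3],"roll":0},{"fingers":0.6,"travel":[0.3,-3,-0.3],"roll":0},{"fingers":0.6,"travel":[0.3,-3.5,-0.3],"roll":0},{"fingers":0.6,"travel":[0.3,-3.5,-0.3],"roll":0},{"fingers":0.6,"travel":[0.3,-3.5,-0.3],"roll":0},{"fingers":0.6,"travel":[0.3,-3.5,-0.3],"roll":0},{"fingers":0.6,"travel":[0.3,-3,-0.2],"roll":0},{"fingers":0.6,"travel":[0,-2,0],"roll":0}]'
python3 -m handwheel '[{"fingers":0.6,"travel":[0,0,0],"roll":0},{"fingers":0.6,"travel":[0,0,0],"roll":0}]'
python3 - <<'E'
from h import *
to(255,543,247)
for n in("scene","top"):
    p,d=arm.read_camera(n); np.savez(f"{n}6.npz",p=p,d=d); cv2.imwrite(f"pics/{n}6.png",p[:,:,::-1])
C0=cloud('top',np.load('top0.npz')['d']);C=cloud('top',np.load('top6.npz')['d'])
def rect(C,b,lo,hi):
    a,bb,c,e=b;S=C[c:e,a:bb];T=S[(S[...,2]>lo)&(S[...,2]<hi)];r=cv2.minAreaRect(T[:,:2].astype(np.float32));return len(T),np.round(r[0],1),np.round(r[1],1),round(r[2],1)
for nm,b,lo,hi in[('key',(155,215,215,255),90,105),('keyfoot',(155,215,215,255),20,37),('keyA',(150,210,165,215),125,140),('L',(279,308,194,223),109,125),('R',(365,394,204,233),109,125),('bottle',(410,470,225,275),60,160),('rack',(215,305,105,160),30,100),('tip',(345,420,100,165),40,80)]:
    print(nm,rect(C0,b,lo,hi),rect(C,b,lo,hi))
E
```

```text
time_s: 24.0
eef_pos: [279.6, 513.3, 240.1]
tool_rot: [-3.141, -0.001, 0.938]
force: [1.1, -0.6, 0.2]
finger_gap: 51.3
time_s: 24.17
eef_pos: [280.9, 511.8, 239.3]
tool_rot: [3.141, 0.0, 0.939]
force: [-0.3, -0.1, 0.2]
finger_gap: 51.4
t 24.17 pos [280.9 511.8 239.3] psi 53.8 j6 1.61 F [-0.3 -0.1  0.2] T [-0.02 -0.02  0.06] gap 51.4
travel cm (tool axes now) [ 0.99 -3.93 -0.77] roll deg None
key (165, array([463.2, 352.8]), array([67.1, 15. ]), 54.0) (171, array([463.3, 352.1]), array([65.2, 15. ]), 53.3)
keyfoot (151, array([464.2, 351.4]), array([47.5, 41.4]), 52.4) (153, array([464.9, 351.5]), array([48.3, 43. ]), 53.2)
keyA (292, array([573.4, 346.4]), array([88.6, 19.6]), 39.0) (294, array([572.8, 346.2]), array([88. , 20.4]), 38.5)
L (64, array([544.8,  63.2]), array([ 9. , 38.7]), 61.5) (61, array([544.8,  62.5]), array([38.4,  8.7]), 83.7)
R (66, array([ 522.4, -145. ]), array([ 8.9, 38.9]), 48.3) (62, array([ 522.8, -144.7]), array([38.3,  8.6]), 83.6)
bottle (581, array([ 444.3, -296. ]), array([56.4, 61.9]), 78.2) (580, array([ 444.1, -296.5]), array([57.2, 62.1]), 77.4)
rack (1367, array([739.7, 158.2]), array([169.6,  69.7]), 86.2) (1366, array([740. , 157.6]), array([168.7,  69.1]), 86.0)
tip (1689, array([ 743.4, -162. ]), array([122.3,  88. ]), 77.3) (1686, array([ 743.3, -161.8]), array([122.1,  87.5]), 77.9)
```

View pics/scene6.png

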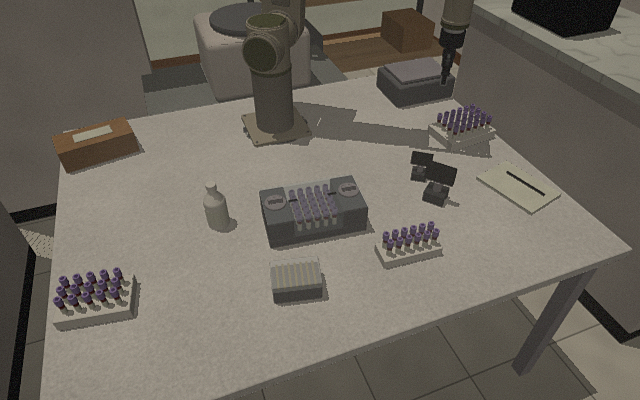

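View pics/top6.png

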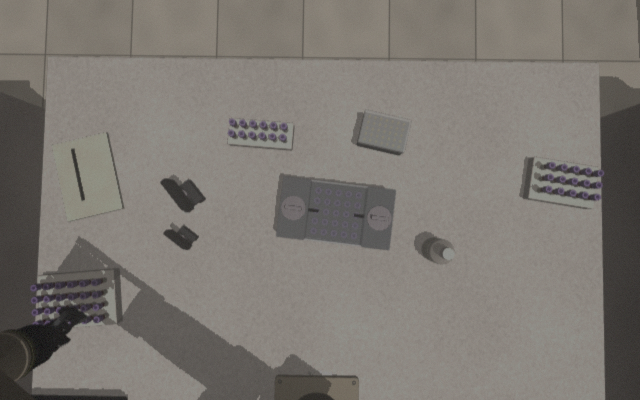

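Both bars lie along the long side, at (293,208) and (379,218) in the top view. The key stands upright at (180,237), and the bottle, rack and tip box haven't moved. The arm is in free space with no force on it, so I'm handing in.

```bash
python3 -c "
from workcell import arm
print(arm.close_job())"
```

```text
the job is handed in; nothing more can be done
None
```

The cover is locked: I turned both captive screws clockwise onto their stops with the smaller tee key. I then stood the key upright on the bench where it was found, let go of it and moved the arm clear. The job was handed in at about 24 s of the 64 s allowed.

- **Screws:** at each stop the turning moment rose to 1.6–1.7 N m, against about 0.06 N m of friction. In the last top view the bars measured 83.7° and 83.6°, with the carrier's long side at 83.9°.
- **Key:** it stands upright with its top about 97 mm above the bench, within 1 mm of its starting position.
- **Bystanders:** the bottle, tube rack, tip box and larger key all measured within about 1 mm of where they were, which is camera noise.
- **Forces:** the highest contact force I read was about 13 N, when setting the key down. I only read force at the end of each move, so a brief higher peak would not have shown.

No check failed or disagreed.

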